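# Roll the tube-rotator wheel from its drying chock onto the parking rack

## Task

Roll the tube-rotator wheel on its rim out of the rubber drying chock, across the bench and in between the rails of the parking rack until it drops into the rack's saddle between the two cross rods, then let go of it so that it stands there by itself. Let it roll all the way: do not carry or drag it and do not let it fall flat; handle it gently, never squeezing it hard, pressing it down or ramming it into the rack, and leave the other things on the bench alone.

Things in the scene. Friction and masses are not known exactly. Their poses are not given: they have to be found in the camera images.
- wheel: loose tube-rotator wheel: plain aluminium disc, 84 mm diameter, 28 mm thick, about 0.45 kg, standing on its rim; faces with dark round holes and one dark radial bar. Origin: centre of the disc (42 mm above the bench when rolling on it). y: along the spindle; x and z lie in the disc and turn with it as it rolls; z points to the dark bar, up at the start. More than 25 N of finger force marks it
- stub (a point): end of the steel spindle stub on the wheel's +y face, on the wheel's axis, 24 mm from its centre. Each face has such a stub: 12 mm diameter, flat-ended, sticking out 10 mm (48 mm over both ends). Pinched lightly (3 to 6 N) across the flat ends, the wheel still turns between the fingers as it is rolled along, and slips up or down when forced; a firm grip stops it turning and drags it
- chock: fixed black rubber drying chock in which the wheel stands at the start: two rounded cross bars 4 mm high, 36 mm apart, joined by side strips 5 mm high, 62 mm apart. Origin: its middle, on the bench. x: the direction in which the wheel rolls out, either way; y: along the spindle. It stands left or right of the robot, the rack on the other side
- rack: fixed parking rack: two aluminium rails 240 mm long, 12 mm high, 10 mm wide, 44 mm free between them, no floor (the wheel rolls on the bench), open at both ends; black clamp strips on the rails up to 16 mm high. Origin: its middle, on the bench. x: along the rails; y: across them, as the parked wheel's spindle. Between the rails sits the saddle (see the rack's ends)
- rack_a (a point): middle of the rack's open end at x = -120 mm, on the bench; the wheel may enter here or at the other end, whichever faces the chock. The saddle is two half-round steel cross rods 7 mm high, 30 mm apart, clamped firmly anywhere within 45 mm of the rack's middle. ITS POSITION IS NOT REPORTED: feel or see it. In it the wheel stands on both rods, centre 46.6 mm above the bench
- rack_b (a point): middle of the rack's other open end, at x = +120 mm, on the bench. Feel of the saddle: the wheel meets the first rod 25 mm before it and needs about 3 N to climb, its centre rising to 49 mm above the bench over the rod; then it pulls forward, rolling down into the saddle by itself. Pushed on, it climbs over the second rod and is no longer parked
- tuberack: bystander: low white tube rack, 70 x 130 mm, 41 mm high; origin at the centre of its underside
- jar: bystander: small round jar with a cap, 44 mm diameter, 50 mm high, standing about 125 mm from the rack's middle line; origin at the centre of its underside
- vial: bystander: small round bottle, 28 mm diameter, 55 mm high, standing about 115 mm beside the wheel; origin at the centre of its underside
- pipette: bystander: hand pipette, 240 mm long, lying on the bench; origin under its middle
- tipbox: bystander: box of pipette tips, 85 x 125 mm, 80 mm high; origin at the centre of its underside
Mind the look-alikes: they are no part of the job. Of the things shaped like the wheel, the aluminium one is meant.

How it is judged:
On the way, in this order (a step that is already met when the one before it is completed fails the run):
1. the wheel has rolled out of the chock (horizontal distance between wheel and chock above 0.06 m).
2. rolling on the bench, before it is between the rails' middle part, the wheel has made about half a turn (its dark bar points down) (angle between wheel's own z axis and vertical above 2.5 rad and height (world z) of wheel below 0.044 m and horizontal distance between wheel and rack above 0.1 m).
At the end, for the whole second after the job is handed in: the wheel stands on its rim in the saddle of the parking rack, on both cross rods (its centre 45.5 to 48 mm above the bench, within 52 mm of the rack's middle along the rails and 12 mm across), its spindle square to the rails within 0.15 rad, at rest (x of wheel in the frame of rack between -0.052 and 0.052 m and y of wheel in the frame of rack between -0.012 and 0.012 m and height (world z) of wheel between 0.0455 and 0.048 m and angle between the y axis of wheel and the y axis of rack, either way round below 0.15 rad and linear speed of wheel below 0.02 m/s and angular speed of wheel below 0.3 rad/s); the robot touches nothing.
It fails at once if the wheel falls over (its spindle more than 35 degrees out of level) (angle between wheel's own y axis and vertical below 0.96 rad or angle between wheel's own y axis and vertical above 2.18 rad).
It fails at once if the wheel is carried (its centre more than 58 mm above the bench, or more than 46 mm while it is between chock and rack) (height (world z) of wheel above 0.058 m or (height (world z) of wheel above 0.046 m and horizontal distance between wheel and chock above 0.07 m and horizontal distance between wheel and rack above 0.11 m)).
It fails at once if the wheel is squeezed or pressed with more than 25 N by the fingers (contact force between the fingers and wheel above 25 N).
It fails at once if the wheel is rammed or pressed into the rack with more than 25 N (contact force between wheel and rack above 25 N).
It fails at once if a bystander is disturbed (moved by more than 20 mm) (distance of any of tuberack, jar, vial, pipette, tipbox from where it was at the start of the episode above 0.02 m).
It also fails if it takes over 67 s, if anything falls off the work surface, if the arm or the gripper's body presses on something with over 40 N, if the wrist force passes 120 N, or if a joint passes its speed limit or range.

## Robot

A 6-joint arm with a two-finger parallel gripper is mounted at the origin on the work surface. World frame = base frame: x ahead of the robot, y to its left, z up, the work surface at z = 0. Lengths are in m, angles in rad, forces in N, time in s.
With the tool pointing down it reaches from about 0.375 to 0.975 m from the base axis. Payload 3.8 kg.
Tool frame: the origin (TCP) lies midway between the tips of the shut fingers; the grasp point (between the pads) lies 19 mm behind it; z points along the fingers, y is the line along which they close (so a half turn about z gives the same grasp; the last joint's range is limited). The gripper opens to 85 mm and grips with 20 to 120 N. Pads are 22 mm wide; open, the fingers measure 114 mm over their backs; the gripper's body (76 mm by 85 mm) begins 54 mm behind the grasp point. The pads swing forward as they close: fully open they stand 13 mm farther back than shut.
Start: joints at [1.224, 0.264, 1.604, -0, 1.274, -0.037], TCP at [0.206, 0.643, 0.231] pointing down, gripper open.
Joint ranges: [-2.63, 2.63], [-0.94, 2.18], [0.31, 2.57], [-1.31, 4.45], [0, 2.66], [-2.55, 2.55]. Speed limits (rad/s): [2.57, 2.57, 3.14, 3.14, 3.14, 3.14].

## Interface

Orientations are given as a rotation vector (axis times angle).
In Python, from workcell import status, read_camera, workorder, masks_of gives the robot as it stands.
- The arm moves only by the tool drive_tool, never from a script. Its argument "rows" is a list of rows, each a list of 7 numbers: the turn, a rotation vector about the tool's x, y, z in degrees, then the shift along the tool's x, y, z in m, then the opening, from 0 (shut) to 1 (fully open). In form: [[ax, ay, az, tx, ty, tz, claw], ...]. A call has 1 to 8 rows; each row shifts and turns the commanded pose from where the row before left it, along the tool's axes as they then stand; what a row does not reach is not made up. A row lasts 1/12 s, in which the tool goes at most 41.7 mm and 7.16 degrees, less where a joint would pass 70% of its speed; a pose out of reach is approached as far as the arm can. A call is refused whole if a number of a shift passes 0.0417 or a number of a turn 7.16, either way. A call with a gripper value outside its range is refused whole. The fingers move at their own pace and stop on an object; "force" is the grip in N (left out, the last holds). Time passes only in rows, so rows that do not move let the fingers close. It gives the time, the measured TCP pose, the force, the opening and the grip force at its end, in the units of the state.
- status.read_state(): the state, without advancing time (a new reading comes with each control period).
- read_camera(name): name is "scene" or "side" or "wrist"; returns a dict with "color" (400x640x3 uint8, red, green, blue), "intrinsics" (3x3 intrinsics, pixels), "world_from_camera" (4x4, takes a point from camera to world coordinates); the wrist camera has in their place "mount" (4x4, takes a point from camera to tool coordinates, whose origin is the TCP and whose axes are the flange's). Camera axes: x right, y up, looking along -z (the intrinsics and any distortion apply to the point x, -y, -z); pixel columns grow to the right and rows downward; lengths in m; the calibration is good to about 2 mm. A picture is of the moment at which its call begins: read the wrist's pose just before it. There is no depth.
- workorder.finish_job(): hands the job in; it is judged then, once.
Trained networks look in a picture, given as the dict that the camera call returned (one of the last four; its "shot" number tells which), for a name from the list of things; names that differ only in an ending like _2 or _b are one class to them, and where a whole thing is asked for, a point or a joint stands for the part that bears it (a point fixed in the world has none). Each returns a list of dicts, best first, with "score" (0 to 1); they miss things now and then, are a little off and sometimes report something else, mostly with a low value. They report only what shows in the picture. A call takes as long as a camera call. They do not tell look-alikes from the thing itself.
- masks_of(picture, name): "mask" (400x640 bool, what is visible of it) and "bbox" ([left, top, right, bottom] in pixels, round what is visible of it).
The state is a dict: "time": time; "q": joint angles; "joint_vel": joint speeds; "joint_torque": joint torques, N m; "tool_pos": TCP position; "tcp_rot": TCP orientation; "wrist_force": force on the tool from outside, world axes, zero at the start; "torque": the same for the moment, N m; "width": opening from 0.0 (shut) to 1.0 (fully open); "grip_force": force on a finger pad.
Only numpy, scipy, OpenCV 4.12 (cv2) and the standard library are available. Lean on these libraries where they do the work, as an engineer would, in place of code of your own. Each camera call takes 0.05 s, during which the arm holds its last target. There are 200 camera calls.

## Working session

There is one attempt and no reset: what is moved stays moved. The work goes in short steps, Python scripts to look and compute and a tool call to move; the robot and the scene stay as the last step left them, time stands still between calls to the robot, and variables do not carry over. Pictures are saved under pics/ and viewed, at most 10 in all, crops included, and the job is handed in when it is done.

Besides the shell and the picture viewer there is one more tool, called after "Emit:" by a JSON object that holds its "method" and its "body", one argument or row to a line. drive_tool: Moves the arm, as the interface text tells. Its arguments: {"type":"object","properties":{"rows":{"type":"array"},"force":{"type":"number"}},"required":["rows"]}

```bash
mkdir -p pics; cat > h.py <<'E'
import numpy as np,cv2
from workcell import status,read_camera,workorder,masks_of
def save(p,n,box=None,s=1):
    im=p["color"][:,:,::-1]
    if box: im=im[box[1]:box[3],box[0]:box[2]]
    cv2.imwrite("pics/"+n,cv2.resize(im,None,fx=s,fy=s,interpolation=cv2.INTER_CUBIC))
def wfc(p):
    if "world_from_camera" in p: return np.array(p["world_from_camera"])
    s=status.read_state();T=np.eye(4);T[:3,:3]=cv2.Rodrigues(np.array(s["tcp_rot"],float))[0];T[:3,3]=s["tool_pos"]
    return T@np.array(p["mount"])
def ray(p,uv):
    K=np.array(p["intrinsics"]);M=wfc(p);a=np.linalg.inv(K)@[uv[0],uv[1],1]
    d=M[:3,:3]@[a[0],-a[1],-a[2]];return M[:3,3],d/np.linalg.norm(d)
def onz(p,uv,z=0):
    o,d=ray(p,uv);return o+d*(z-o[2])/d[2]
def proj(p,X):
    M=np.linalg.inv(wfc(p));c=M[:3,:3]@np.array(X)+M[:3,3];k=np.array(p["intrinsics"])@[c[0],-c[1],-c[2]];return k[:2]/k[2]
def tri(rs):
    A=sum(np.eye(3)-np.outer(d,d) for o,d in rs);b=sum((np.eye(3)-np.outer(d,d))@o for o,d in rs);return np.linalg.solve(A,b)
E
python3 - <<'E'
from h import *
print(status.read_state())
P=[read_camera(n) for n in("scene","side","wrist")]
for n,p in zip(("scene","side","wrist"),P):
    save(p,n+"0.png"); M=wfc(p); print(n,M[:3,3].round(3),(-M[:3,2]).round(2), np.array(p["intrinsics"]).round(1).tolist(), [k for k in p])
    for t in("wheel","chock","rack","jar","vial","tuberack","tipbox","pipette"):
        print(t,[(round(float(r["score"]),2),np.round(r["bbox"]).tolist()) for r in masks_of(p,t)[:3]])
cv2.imwrite("pics/a.png",cv2.resize(np.vstack([P[0]["color"],P[1]["color"]])[:,:,::-1],None,fx=.75,fy=.75))
E
```

```text
{'time': 0.0, 'q': array([ 1.22410431e+00,  2.64762101e-01,  1.60539263e+00, -1.66053554e-06,
        1.27371324e+00, -3.69715912e-02]), 'joint_vel': array([-1.13933530e-04,  8.64045967e-04,  5.47535446e-05,  6.79516792e-05,
       -7.29943353e-05, -3.20641587e-04]), 'joint_torque': array([-5.41429035e-04, -5.15123749e+01, -3.67310572e+01, -1.45737354e-04,
        1.29148556e-02, -9.08468701e-05]), 'tool_pos': array([0.20552974, 0.64216577, 0.22994595]), 'tcp_rot': array([-0.48449776, -3.10356864,  0.0035085 ]), 'wrist_force': array([ 0.05625662, -0.34307329,  0.02371398]), 'torque': array([-0.00018531, -0.02384257,  0.07423361]), 'grip_force': 0.0, 'width': 1.004540487552956}
scene [ 0.911 -0.492  0.97 ] [-0.31  0.43 -0.85] [[390.3, 0.0, 320.1], [0.0, 390.3, 199.9], [0.0, 0.0, 1.0]] ['color', 'intrinsics', 'world_from_camera', 'shot']
wheel [(0.83, [290.0, 237.0, 322.0, 268.0]), (0.8, [248.0, 179.0, 265.0, 210.0]), (0.68, [231.0, 235.0, 266.0, 267.0])]
chock [(0.53, [250.0, 254.0, 261.0, 269.0])]
rack [(0.87, [306.0, 123.0, 370.0, 186.0]), (0.26, [232.0, 234.0, 266.0, 268.0])]
jar [
[... 380 characters left out ...]
hot']
wheel [(0.81, [358.0, 210.0, 380.0, 253.0]), (0.78, [276.0, 302.0, 318.0, 353.0]), (0.64, [242.0, 208.0, 280.0, 247.0])]
chock [(0.78, [300.0, 270.0, 338.0, 294.0])]
rack [(0.71, [269.0, 151.0, 316.0, 194.0])]
jar [(0.63, [323.0, 140.0, 338.0, 164.0])]
vial [(0.6, [253.0, 258.0, 266.0, 288.0])]
tuberack [(0.25, [269.0, 148.0, 314.0, 196.0])]
tipbox [(0.8, [409.0, 249.0, 478.0, 334.0]), (0.73, [268.0, 149.0, 315.0, 199.0])]
pipette [(0.79, [339.0, 128.0, 349.0, 162.0])]
wrist [0.139 0.666 0.374] [ 0.27 -0.09 -0.96] [[336.6, 0.0, 317.4], [0.0, 336.6, 201.8], [0.0, 0.0, 1.0]] ['color', 'intrinsics', 'mount', 'shot']
wheel []
chock []
rack []
jar []
vial []
tuberack []
tipbox []
pipette []
```

View pics/a.png

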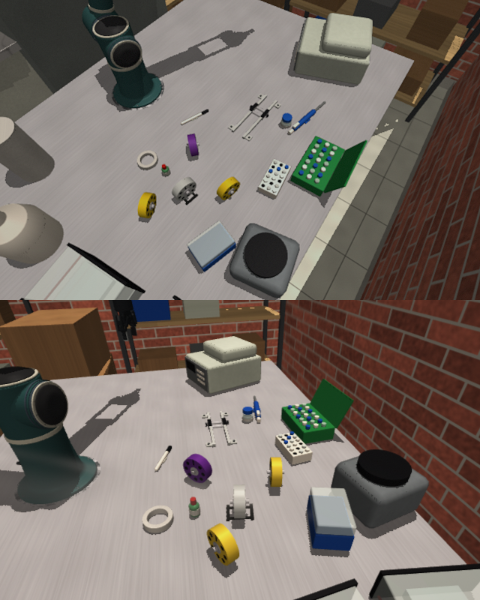

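The wheel-like things, in full-picture pixels of the scene view: the silver-grey one in the black chock at about (245,253), yellow ones at (197,273) and (305,252), a purple one at (256,194), and a white ring at (196,213). The grey one in the chock fits the description. The rack is at about (340,155). I'll confirm with an enlarged crop.

```bash
python3 - <<'E'
import cv2,numpy as np
s=cv2.imread("pics/scene0.png");d=cv2.imread("pics/side0.png")
f=lambda im,x,y,w,h:cv2.resize(im[y:y+h,x:x+w],(400,300),interpolation=cv2.INTER_CUBIC)
cv2.imwrite("pics/b.png",np.vstack([np.hstack([f(s,205,220,80,60),f(s,295,117,93,70)]),np.hstack([f(d,275,240,80,60),f(d,255,140,80,60)])]))
E
```

```text
(no output)
```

View pics/b.png

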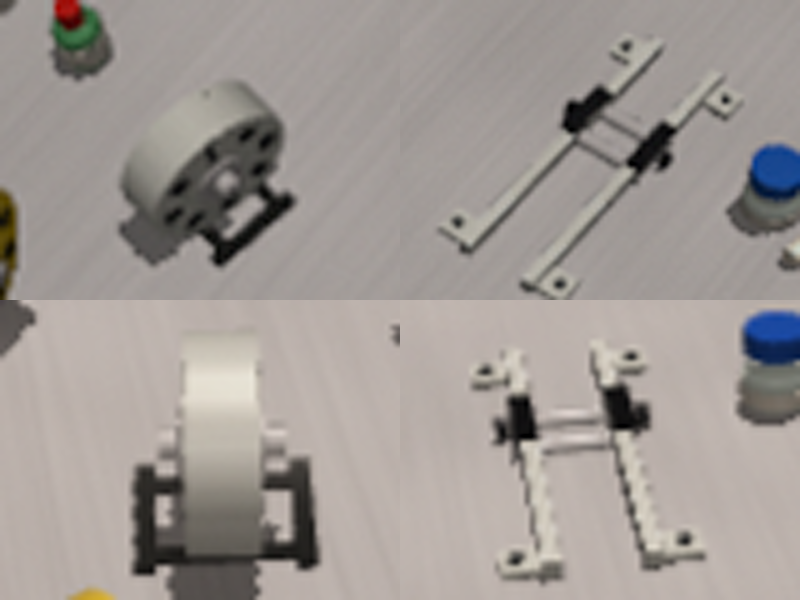

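The crop confirms the aluminium disc with holes, standing in the black chock. The rack rods are visible too. Next I'll take rough positions from both views.

```bash
python3 - <<'E'
from h import *
S=read_camera("scene");D=read_camera("side")
sc=lambda x,y:(295+x/4.3,117+y/4.3); sd=lambda x,y:(255+x/5,140+y/5)
def pr(n,a,b):
    X=tri([ray(S,a),ray(D,b)]);print(n,X.round(4), 'S z12',onz(S,a,.012).round(3),'D z12',onz(D,b,.012).round(3))
pr("nearL",sc(65,245),sd(150,270));pr("nearR",sc(130,285),sd(255,260))
pr("farL",sc(255,42),sd(115,55));pr("farR",sc(315,78),sd(198,45))
pr("rod1",sc(206,152),sd(178,141));pr("rod2",sc(220,128),sd(172,114))
print("stub",tri([ray(S,(205+230/5,220+180/5)),ray(D,(275+275/5,240+145/5))]))
o=onz(D,(275+168/5,240+145/5),.042),onz(D,(275+275/5,240+145/5),.042);print("stubs side",o)
for n in("jar","vial","wheel"):
    for p in (S,D):
        for r in masks_of(p,n)[:5]:
            y,x=np.nonzero(r["mask"]);print(n,round(float(r["score"]),2),onz(p,(x.mean(),y.mean()),.03).round(3))
E
```

```text
nearL [0.4818 0.0577 0.0027] S z12 [0.486 0.052 0.012] D z12 [0.48  0.045 0.012]
nearR [ 5.377e-01  5.780e-02 -3.000e-04] S z12 [0.543 0.05  0.012] D z12 [0.534 0.041 0.012]
farL [0.492  0.2926 0.0065] S z12 [0.494 0.289 0.012] D z12 [0.492 0.281 0.012]
farR [0.5459 0.2908 0.0057] S z12 [0.55  0.284 0.012] D z12 [0.543 0.282 0.012]
rod1 [0.5164 0.1867 0.001 ] S z12 [0.522 0.178 0.012] D z12 [0.514 0.169 0.012]
rod2 [0.516  0.2058 0.0087] S z12 [0.518 0.203 0.012] D z12 [0.515 0.201 0.012]
stub [ 0.52517811 -0.26149724  0.03715111]
stubs side (array([ 0.48505023, -0.25738613,  0.042     ]), array([ 0.52435352, -0.26655668,  0.042     ]))
jar 0.74 [0.642 0.21  0.03 ]
jar 0.84 [0.638 0.204 0.03 ]
jar 0.59 [ 0.506 -0.247  0.03 ]
vial 0.71 [ 0.397 -0.238  0.03 ]
vial 0.85 [ 0.39  -0.243  0.03 ]
wheel 0.74 [ 0.626 -0.166  0.03 ]
wheel 0.59 [ 0.436 -0.376  0.03 ]
wheel 0.58 [ 0.409 -0.099  0.03 ]
wheel 0.8 [ 0.413 -0.088  0.03 ]
wheel 0.78 [ 0.634 -0.157  0.03 ]
wheel 0.66 [ 0.506 -0.248  0.03 ]
wheel 0.6 [ 0.444 -0.366  0.03 ]
wheel 0.42 [0.51  0.129 0.03 ]
```

```bash
cat >> h.py <<'E'
def plan(pos,yaw,n,claw=1.0,per=8):
    """rows to bring TCP to pos, tool pointing down with tool y at world angle yaw (deg), in n rows"""
    s=status.read_state();R=cv2.Rodrigues(np.array(s["tcp_rot"],float))[0];y0=np.arctan2(R[1,1],R[0,1])
    dy=(np.radians(yaw)-y0+np.pi/2)%np.pi-np.pi/2
    d=(np.array(pos)-s["tool_pos"])/n
    print("yaw now",np.degrees(y0).round(2),"dyaw",np.degrees(dy).round(2),"tool_z",R[:,2].round(3))
    rows=[]
    for i in range(n):
        a=y0+dy*i/n;c=np.cos(a);t=np.sin(a)
        # tool y=(c,t,0), z=(0,0,-1), x=y cross z
        rows.append([0,0,round(-np.degrees(dy)/n,2),round(float(d@[-t,c,0]),4),round(float(d@[c,t,0]),4),round(float(-d[2]),4),claw])
    for i in range(0,n,per): print(str(rows[i:i+per]).replace(" ",""))
E
python3 - <<'E'
from h import *
plan([.505,-.27,.2],-8,24)
E
```

```text
yaw now 72.25 dyaw -80.25 tool_z [-0. -0. -1.]
[[0,0,np.float64(3.34),-0.0235,-0.0324,0.0013,1.0],[0,0,np.float64(3.34),-0.0253,-0.031,0.0013,1.0],[0,0,np.float64(3.34),-0.0271,-0.0295,0.0013,1.0],[0,0,np.float64(3.34),-0.0288,-0.0278,0.0013,1.0],[0,0,np.float64(3.34),-0.0303,-0.0261,0.0013,1.0],[0,0,np.float64(3.34),-0.0318,-0.0243,0.0013,1.0],[0,0,np.float64(3.34),-0.0332,-0.0224,0.0013,1.0],[0,0,np.float64(3.34),-0.0344,-0.0204,0.0013,1.0]]
[[0,0,np.float64(3.34),-0.0356,-0.0184,0.0013,1.0],[0,0,np.float64(3.34),-0.0366,-0.0163,0.0013,1.0],[0,0,np.float64(3.34),-0.0375,-0.0141,0.0013,1.0],[0,0,np.float64(3.34),-0.0382,-0.0119,0.0013,1.0],[0,0,np.float64(3.34),-0.0388,-0.0097,0.0013,1.0],[0,0,np.float64(3.34),-0.0393,-0.0074,0.0013,1.0],[0,0,np.float64(3.34),-0.0397,-0.0051,0.0013,1.0],[0,0,np.float64(3.34),-0.0399,-0.0028,0.0013,1.0]]
[[0,0,np.float64(3.34),-0.04,-0.0004,0.0013,1.0],[0,0,np.float64(3.34),-0.04,0.0019,0.0013,1.0],[0,0,np.float64(3.34),-0.0398,0.0042,0.0013,1.0],[0,0,np.float64(3.34),-0.0395,0.0066,0.0013,1.0],[0,0,np.float64(3.34),-0.039,0.0089,0.0013,1.0],[0,0,np.float64(3.34),-0.0385,0.0111,0.0013,1.0],[0,0,np.float64(3.34),-0.0377,0.0133,0.0013,1.0],[0,0,np.float64(3.34),-0.0369,0.0155,0.0013,1.0]]
```

Emit:
{"method": "drive_tool", "body": {
  "rows": [
    [0, 0, 3.34, -0.0235, -0.0324, 0.0013, 1.0],
    [0, 0, 3.34, -0.0253, -0.031, 0.0013, 1.0],
    [0, 0, 3.34, -0.0271, -0.0295, 0.0013, 1.0],
    [0, 0, 3.34, -0.0288, -0.0278, 0.0013, 1.0],
    [0, 0, 3.34, -0.0303, -0.0261, 0.0013, 1.0],
    [0, 0, 3.34, -0.0318, -0.0243, 0.0013, 1.0],
    [0, 0, 3.34, -0.0332, -0.0224, 0.0013, 1.0],
    [0, 0, 3.34, -0.0344, -0.0204, 0.0013, 1.0]
  ]
}}

```text
time: 2.42
tool_pos: [0.3058, 0.3369, 0.221]
tcp_rot: [1.192, 2.906, 0.001]
wrist_force: [0.6, -0.3, 0.6]
width: 1.003
grip_force: 0.0
```

Emit:
{"method": "drive_tool", "body": {
  "rows": [
    [0, 0, 3.34, -0.0356, -0.0184, 0.0013, 1.0],
    [0, 0, 3.34, -0.0366, -0.0163, 0.0013, 1.0],
    [0, 0, 3.34, -0.0375, -0.0141, 0.0013, 1.0],
    [0, 0, 3.34, -0.0382, -0.0119, 0.0013, 1.0],
    [0, 0, 0, 0, 0, 0, 1.0],
    [0, 0, 0, 0, 0, 0, 1.0]
  ]
}}

```text
time: 2.92
tool_pos: [0.3564, 0.1846, 0.2159]
tcp_rot: [1.526, 2.746, 0.001]
wrist_force: [-0.2, 0.8, 0.8]
width: 1.001
grip_force: 0.0
```

```bash
python3 - <<'E'
from h import *
s=status.read_state();print(s["time"],s["tool_pos"],s["joint_vel"].round(3))
p=read_camera("wrist");save(p,"w1.png",s=1.25);np.savez("w1.npz",M=wfc(p),K=p["intrinsics"])
plan([.505,-.27,.2],-8,14)
E
```

```text
2.9167 [0.35642887 0.18459891 0.21592548] [ 0.07   0.016 -0.013  0.018 -0.001  0.004]
yaw now 32.02 dyaw -40.02 tool_z [ 0.     0.001 -1.   ]
[[0,0,np.float64(2.86),-0.0333,-0.0082,0.0011,1.0],[0,0,np.float64(2.86),-0.0336,-0.0066,0.0011,1.0],[0,0,np.float64(2.86),-0.0339,-0.0049,0.0011,1.0],[0,0,np.float64(2.86),-0.0341,-0.0032,0.0011,1.0],[0,0,np.float64(2.86),-0.0342,-0.0015,0.0011,1.0],[0,0,np.float64(2.86),-0.0343,0.0002,0.0011,1.0],[0,0,np.float64(2.86),-0.0342,0.0019,0.0011,1.0],[0,0,np.float64(2.86),-0.0341,0.0036,0.0011,1.0]]
[[0,0,np.float64(2.86),-0.0338,0.0053,0.0011,1.0],[0,0,np.float64(2.86),-0.0335,0.007,0.0011,1.0],[0,0,np.float64(2.86),-0.0331,0.0087,0.0011,1.0],[0,0,np.float64(2.86),-0.0327,0.0103,0.0011,1.0],[0,0,np.float64(2.86),-0.0321,0.0119,0.0011,1.0],[0,0,np.float64(2.86),-0.0315,0.0135,0.0011,1.0]]
```

View pics/w1.png

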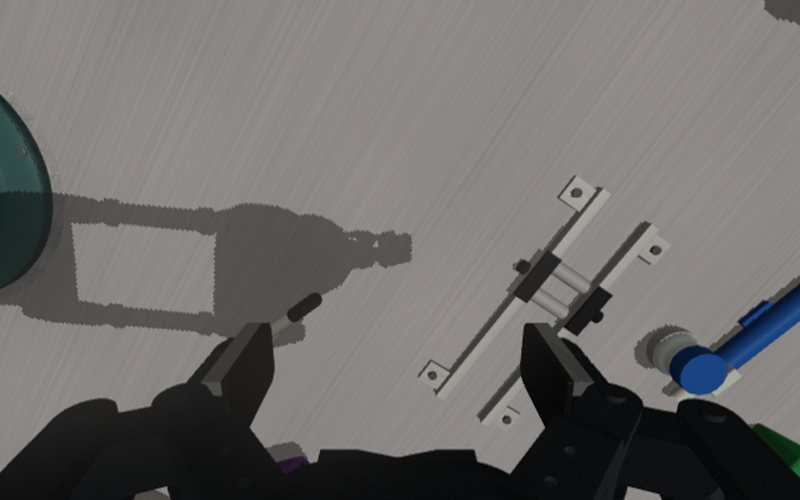

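The wrist view shows the rack. Its inner rail edges run (609,193)–(441,398) and (643,222)–(480,415), and the rods are near (572,278) and (549,304), in 1.25x pixels.

```bash
python3 - <<'E'
from h import *
z=np.load("w1.npz");M,K=z["M"],z["K"]
def on(u,v,h):
    a=np.linalg.inv(K)@[u/1.25,v/1.25,1];d=M[:3,:3]@[a[0],-a[1],-a[2]];o=M[:3,3];return (o+d*(h-o[2])/d[2]).round(4)
a,b=on(609,193,.012),on(441,398,.012);c,d=on(643,222,.012),on(480,415,.012)
print("L",a,b,np.linalg.norm(a-b));print("R",c,d,np.linalg.norm(c-d))
print("rods",on(572,278,.007),on(549,304,.007))
far,near=(a+c)/2,(b+d)/2;print("mid",(far+near)/2,"dir deg from y",np.degrees(np.arctan2(far[0]-near[0],far[1]-near[1])), near,far)
E
```

```text
L [0.4942 0.2973 0.012 ] [0.486  0.0609 0.012 ] 0.23654217382953088
R [0.5343 0.2936 0.012 ] [0.5286 0.0651 0.012 ] 0.22857108303545315
rods [0.5181 0.2224 0.007 ] [0.5162 0.1918 0.007 ]
mid [0.510775 0.179225 0.012   ] dir deg from y 1.7125707606392133 [0.5073 0.063  0.012 ] [0.51425 0.29545 0.012  ]
```

Emit:
{"method": "drive_tool", "body": {
  "rows": [
    [0, 0, 2.86, -0.0333, -0.0082, 0.0011, 1.0],
    [0, 0, 2.86, -0.0336, -0.0066, 0.0011, 1.0],
    [0, 0, 2.86, -0.0339, -0.0049, 0.0011, 1.0],
    [0, 0, 2.86, -0.0341, -0.0032, 0.0011, 1.0],
    [0, 0, 2.86, -0.0342, -0.0015, 0.0011, 1.0],
    [0, 0, 2.86, -0.0343, 0.0002, 0.0011, 1.0],
    [0, 0, 2.86, -0.0342, 0.0019, 0.0011, 1.0],
    [0, 0, 2.86, -0.0341, 0.0036, 0.0011, 1.0]
  ]
}}

```text
time: 3.63
tool_pos: [0.4425, -0.0735, 0.207]
tcp_rot: [2.033, 2.395, 0.001]
wrist_force: [0.9, 0.0, -0.2]
width: 0.999
grip_force: 0.0
```

Emit:
{"method": "drive_tool", "body": {
  "rows": [
    [0, 0, 2.86, -0.0338, 0.0053, 0.0011, 1.0],
    [0, 0, 2.86, -0.0335, 0.007, 0.0011, 1.0],
    [0, 0, 2.86, -0.0331, 0.0087, 0.0011, 1.0],
    [0, 0, 2.86, -0.0327, 0.0103, 0.0011, 1.0],
    [0, 0, 2.86, -0.0321, 0.0119, 0.0011, 1.0],
    [0, 0, 2.86, -0.0315, 0.0135, 0.0011, 1.0],
    [0, 0, 0, 0, 0, 0, 1.0],
    [0, 0, 0, 0, 0, 0, 1.0]
  ]
}}

```text
time: 4.3
tool_pos: [0.5073, -0.2686, 0.1997]
tcp_rot: [-2.367, -2.065, -0.0]
wrist_force: [0.3, -0.1, 0.8]
width: 1.003
grip_force: 0.0
```

```bash
python3 - <<'E'
from h import *
s=status.read_state();print(s["time"],s["tool_pos"],s["joint_vel"].round(3))
p=read_camera("wrist");save(p,"w2.png",s=1.25);np.savez("w2.npz",M=wfc(p),K=p["intrinsics"])
plan([.505,-.27,.2],-8,1)
E
```

```text
4.3 [ 0.50725611 -0.26861354  0.19966307] [ 0.023 -0.034  0.04   0.009  0.015 -0.003]
yaw now -7.74 dyaw -0.26 tool_z [-0.001  0.001 -1.   ]
[[0,0,np.float64(0.26),-0.0026,-0.0013,-0.0004,1.0]]
```

View pics/w2.png

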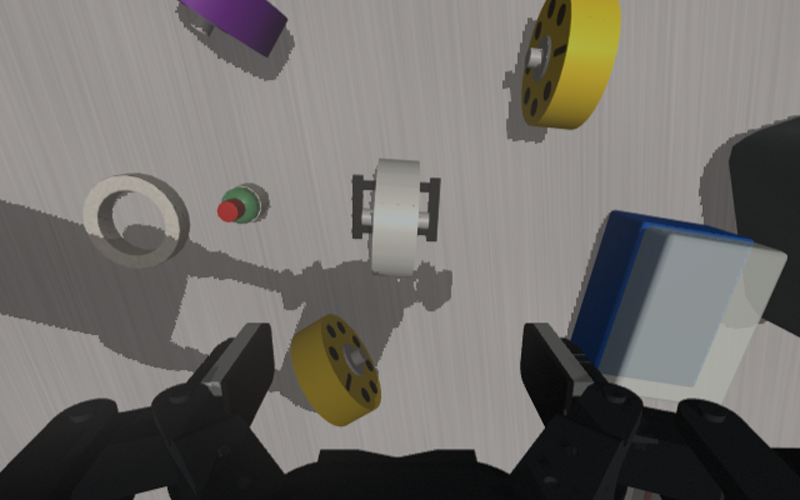

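The aluminium wheel is at (398,217) in the chock. Stub ends are at about (361,217) and (433,219), and the chock strips at x≈357 and x≈434, in 1.25x pixels.

```bash
python3 - <<'E'
from h import *
z=np.load("w2.npz");M,K=z["M"],z["K"]
def on(u,v,h):
    a=np.linalg.inv(K)@[u/1.25,v/1.25,1];d=M[:3,:3]@[a[0],-a[1],-a[2]];o=M[:3,3];return (o+d*(h-o[2])/d[2]).round(4)
for n,a,b,h in(("stub",(361,217),(432,219),.046),("stripL",(358,238),(357,176),.005),("stripR",(433,241),(436,179),.005),("rimL",(372,272),(377,161),.046),("rimR",(415,275),(420,162),.046)):
    A,B=on(*a,h),on(*b,h);v=B-A;print(n,A,B,np.linalg.norm(v).round(4),np.degrees(np.arctan2(v[1],v[0])).round(1),(A+B)/2)
print("cam",M[:3,3])
# refine by enhanced crop
im=cv2.imread("pics/w2.png")[140:300,330:470];cv2.imwrite("pics/w2c.png",cv2.resize(im,None,fx=4,fy=3.7,interpolation=cv2.INTER_CUBIC))
E
```

```text
stub [ 0.4837 -0.2525  0.046 ] [ 0.5339 -0.2607  0.046 ] 0.0509 -9.3 [ 0.5088 -0.2566  0.046 ]
stripL [ 0.4737 -0.2774  0.005 ] [ 0.481  -0.2272  0.005 ] 0.0507 81.7 [ 0.47735 -0.2523   0.005  ]
stripR [ 0.5349 -0.2882  0.005 ] [ 0.5428 -0.2379  0.005 ] 0.0509 81.1 [ 0.53885 -0.26305  0.005  ]
rimL [ 0.4853 -0.2946  0.046 ] [ 0.5008 -0.2151  0.046 ] 0.081 79.0 [ 0.49305 -0.25485  0.046  ]
rimR [ 0.5167 -0.3012  0.046 ] [ 0.5301 -0.2198  0.046 ] 0.0825 80.7 [ 0.5234 -0.2605  0.046 ]
cam [ 0.51777365 -0.19584968  0.34193598]
```

View pics/w2c.png

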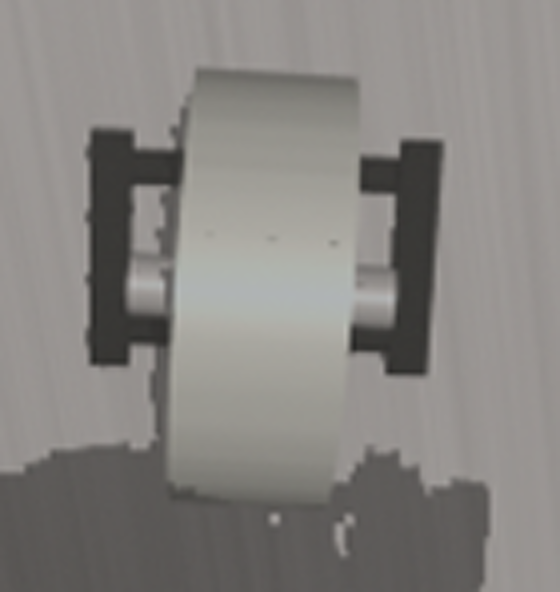

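The crop shows the wheel square in the chock, with its spindle at about −8.7° and centre near (0.508, −0.257). I'll descend around the stubs.

```bash
sed -i 's/round(-np.degrees(dy)\/n,2)/round(float(-np.degrees(dy)\/n),2)/' h.py; python3 - <<'E'
from h import *
plan([.508,-.257,.021],-8.7,7)
E
```

```text
yaw now -7.74 dyaw -0.96 tool_z [-0.001  0.001 -1.   ]
[[0,0,0.14,0.0015,-0.0,0.0255,1.0],[0,0,0.14,0.0015,-0.0,0.0255,1.0],[0,0,0.14,0.0015,-0.0,0.0255,1.0],[0,0,0.14,0.0015,-0.0,0.0255,1.0],[0,0,0.14,0.0015,-0.0,0.0255,1.0],[0,0,0.14,0.0015,-0.0,0.0255,1.0],[0,0,0.14,0.0015,-0.0,0.0255,1.0]]
```

Emit:
{"method": "drive_tool", "body": {
  "rows": [
    [0, 0, 0.48, 0.0035, 0, 0.0255, 1.0],
    [0, 0, 0.48, 0.0035, 0, 0.0255, 1.0],
    [0, 0, 0, 0.0035, 0, 0.0255, 1.0],
    [0, 0, 0, 0, 0, 0.0255, 1.0],
    [0, 0, 0, 0, 0, 0.0255, 0.8],
    [0, 0, 0, 0, 0, 0.0255, 0.7],
    [0, 0, 0, 0, 0, 0.0255, 0.65],
    [0, 0, 0, 0, 0, 0, 0.65]
  ],
  "force": 20
}}

```text
time: 5.02
tool_pos: [0.5036, -0.2539, 0.0168]
tcp_rot: [-2.375, -2.042, 0.005]
wrist_force: [-1.2, 1.0, -2.3]
width: 0.652
grip_force: 0.0
```

```bash
python3 - <<'E'
from h import *
plan([.508,-.257,.021],-8.7,1)
s=status.read_state();print(s["tool_pos"],s["width"],s["wrist_force"])
p=read_camera("wrist");save(p,"w3.png",(180,150,460,400),2.2)
E
```

```text
yaw now -8.64 dyaw -0.06 tool_z [-0.008  0.005 -1.   ]
[[0,0,0.06,-0.0024,0.0048,-0.0042,1.0]]
[ 0.50356858 -0.25394947  0.01678643] 0.6520749312816052 [-1.215026    0.95908184 -2.3011128 ]
```

View pics/w3.png

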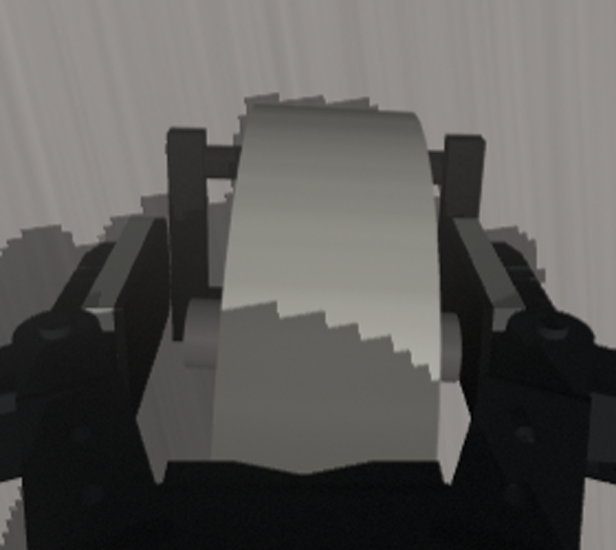

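The left gap is wider than the right one, so I'll shift about 4.5 mm along +y and raise 4 mm, then close lightly.

Emit:
{"method": "drive_tool", "body": {
  "rows": [
    [0, 0, 0, -0.002, 0.0023, -0.004, 0.65],
    [0, 0, 0, 0, 0.0022, 0, 0.65],
    [0, 0, 0, 0, 0, 0, 0.62],
    [0, 0, 0, 0, 0, 0, 0.59],
    [0, 0, 0, 0, 0, 0, 0.58]
  ]
}}

```text
time: 5.48
tool_pos: [0.5118, -0.2617, 0.0272]
tcp_rot: [2.385, 2.043, 0.0]
wrist_force: [-2.1, 0.3, 2.3]
width: 0.582
grip_force: 1.5
```

Emit:
{"method": "drive_tool", "body": {
  "rows": [
    [0, 0, 0, 0, 0, 0, 0.57],
    [0, 0, 0, 0, 0, 0, 0.57]
  ]
}}

```text
time: 5.65
tool_pos: [0.5108, -0.2614, 0.0262]
tcp_rot: [-2.386, -2.043, 0.001]
wrist_force: [-4.5, 0.4, 4.5]
width: 0.572
grip_force: 2.3
```

Emit:
{"method": "drive_tool", "body": {
  "rows": [
    [0, 0, 0, 0, -0.001, 0.002, 0.585],
    [0, 0, 0, 0.0022, -0.001, 0.003, 0.59],
    [0, 0, 0, 0.002, 0, 0, 0.585],
    [0, 0, 0, 0, 0, 0, 0.58],
    [0, 0, 0, 0, 0, 0, 0.575],
    [0, 0, 0, 0, 0, 0, 0.57]
  ]
}}

```text
time: 6.15
tool_pos: [0.5099, -0.2566, 0.0206]
tcp_rot: [-2.385, -2.043, 0.0]
wrist_force: [-3.1, -0.0, 1.8]
width: 0.568
grip_force: 1.3
```

Emit:
{"method": "drive_tool", "body": {
  "rows": [
    [0, 0, 0, 0, -0.001, 0, 0.57],
    [0, 0, 0, 0, -0.0005, 0, 0.565],
    [0, 0, 0, 0, 0, 0, 0.56]
  ]
}}

```text
time: 6.4
tool_pos: [0.5089, -0.2567, 0.0208]
tcp_rot: [2.385, 2.043, 0.001]
wrist_force: [-0.9, 0.7, -0.6]
width: 0.558
grip_force: 5.2
```

Emit:
{"method": "drive_tool", "body": {
  "rows": [
    [0, 0, 0, 0.002, 0, 0, 0.56],
    [0, 0, 0, 0.004, 0, 0, 0.56],
    [0, 0, 0, 0.005, 0, -0.001, 0.56],
    [0, 0, 0, 0.005, 0, -0.001, 0.56]
  ]
}}

```text
time: 6.73
tool_pos: [0.5111, -0.241, 0.0232]
tcp_rot: [2.386, 2.043, -0.0]
wrist_force: [-1.6, -0.9, -0.1]
width: 0.56
grip_force: 5.3
```

Emit:
{"method": "drive_tool", "body": {
  "rows": [
    [0, 0, 0, 0.006, 0, 0, 0.56],
    [0, 0, 0, 0.006, 0, 0.001, 0.56],
    [0, 0, 0, 0.006, 0, 0.001, 0.56],
    [0, 0, 0, 0.006, 0, 0, 0.56],
    [0, 0, 0, 0.006, 0, 0, 0.56],
    [0, 0, 0, 0.002, 0, 0, 0.56]
  ]
}}

```text
time: 7.23
tool_pos: [0.5154, -0.2077, 0.0199]
tcp_rot: [-2.384, -2.044, 0.001]
wrist_force: [0.6, 0.1, -4.3]
width: 0.561
grip_force: 4.7
```

```bash
python3 - <<'E'
from h import *
s=status.read_state();print(s["time"],s["tool_pos"],s["wrist_force"])
p=read_camera("wrist");save(p,"w4.png",(180,150,460,400),1.4)
a=cv2.imread("pics/w4.png");p=read_camera("side");save(p,"s4.png",(270,215,370,305),3.9)
b=cv2.imread("pics/s4.png");h=350;cv2.imwrite("pics/c4.png",np.hstack([a[:h],b[:h]]))
E
```

```text
7.2333 [ 0.51539124 -0.20768791  0.01987677] [ 0.63784835  0.0551536  -4.29718766]
```

View pics/c4.png

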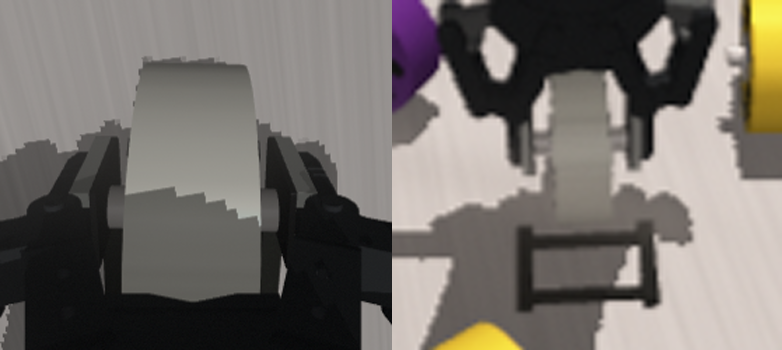

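The wheel is out of the chock, upright and pinched. The wrist carries about its weight (−4.3 N), so I'll loosen slightly and lower until it sits on the bench.

Emit:
{"method": "drive_tool", "body": {
  "rows": [
    [0, 0, 0, 0, 0, 0.001, 0.565],
    [0, 0, 0, 0, 0, 0.001, 0.568],
    [0, 0, 0, 0, 0, 0, 0.568]
  ]
}}

```text
time: 7.58
tool_pos: [0.5162, -0.2097, 0.0192]
tcp_rot: [2.386, 2.043, 0.0]
wrist_force: [-1.1, 0.4, 0.9]
width: 0.57
grip_force: 0.5
```

```bash
cat >> h.py <<'E'
def path(p1,h1,n,claw,rnd=4,ramp=3):
    s=status.read_state();R=cv2.Rodrigues(np.array(s["tcp_rot"],float))[0];y0=np.arctan2(R[1,1],R[0,1])
    if np.cos(y0)<0:y0+=np.pi
    p0=s["tool_pos"][:2];p1=np.array(p1);L=np.linalg.norm(p1-p0);t0=np.array([-np.sin(y0),np.cos(y0)])*L;h=np.radians(h1);t1=np.array([np.cos(h),np.sin(h)])*L
    w=np.minimum(1,np.minimum(np.arange(1,n+1),np.arange(n,0,-1))/ramp);u=np.r_[0,np.cumsum(w)/w.sum()][:,None]
    P=(2*u**3-3*u**2+1)*p0+(u**3-2*u**2+u)*t0+(3*u**2-2*u**3)*p1+(u**3-u**2)*t1
    T=(6*u**2-6*u)*p0+(3*u**2-4*u+1)*t0+(6*u-6*u**2)*p1+(3*u**2-2*u)*t1
    a=np.arctan2(T[:,1],T[:,0])-np.pi/2
    rows=[]
    for i in range(n):
        d=P[i+1]-P[i];c,t=np.cos(a[i]),np.sin(a[i]);rows.append([0,0,round(float(np.degrees(a[i]-a[i+1])),2),round(float(d@[-t,c]),rnd),round(float(d@[c,t]),rnd),0,claw])
    print("yaw0",np.degrees(y0),"p0",p0)
    for i in range(0,n,8): print(str(rows[i:i+8]).replace(" ",""))
E
python3 -c "
from h import *
path([.508,.045],88.3,32,.562)"
```

```text
yaw0 -8.846484930089323 p0 [ 0.51619541 -0.20969084]
[[0,0,-0.55,0.0028,-0.0,0,0.562],[0,0,-1.06,0.0057,-0.0001,0,0.562],[0,0,-1.52,0.0085,-0.0001,0,0.562],[0,0,-1.43,0.0085,-0.0001,0,0.562],[0,0,-1.33,0.0085,-0.0001,0,0.562],[0,0,-1.24,0.0085,-0.0001,0,0.562],[0,0,-1.14,0.0085,-0.0001,0,0.562],[0,0,-1.05,0.0085,-0.0001,0,0.562]]
[[0,0,-0.95,0.0085,-0.0001,0,0.562],[0,0,-0.85,0.0085,-0.0001,0,0.562],[0,0,-0.75,0.0085,-0.0001,0,0.562],[0,0,-0.66,0.0085,-0.0001,0,0.562],[0,0,-0.56,0.0085,-0.0,0,0.562],[0,0,-0.47,0.0085,-0.0,0,0.562],[0,0,-0.37,0.0085,-0.0,0,0.562],[0,0,-0.28,0.0085,-0.0,0,0.562]]
[[0,0,-0.19,0.0086,-0.0,0,0.562],[0,0,-0.09,0.0086,-0.0,0,0.562],[0,0,0.0,0.0086,-0.0,0,0.562],[0,0,0.09,0.0086,0.0,0,0.562],[0,0,0.19,0.0086,0.0,0,0.562],[0,0,0.28,0.0086,0.0,0,0.562],[0,0,0.37,0.0086,0.0,0,0.562],[0,0,0.47,0.0085,0.0,0,0.562]]
[[0,0,0.56,0.0085,0.0,0,0.562],[0,0,0.66,0.0085,0.0,0,0.562],[0,0,0.75,0.0085,0.0001,0,0.562],[0,0,0.85,0.0085,0.0001,0,0.562],[0,0,0.94,0.0085,0.0001,0,0.562],[0,0,1.04,0.0085,0.0001,0,0.562],[0,0,0.75,0.0057,0.0,0,0.562],[0,0,0.39,0.0028,0.0,0,0.562]]
```

Emit:
{"method": "drive_tool", "body": {
  "rows": [
    [0, 0, -0.55, 0.0028, 0, 0, 0.565],
    [0, 0, -1.06, 0.0057, 0, 0, 0.562],
    [0, 0, -1.52, 0.0085, 0, 0, 0.562],
    [0, 0, -1.43, 0.0085, 0, 0, 0.562],
    [0, 0, -1.33, 0.0085, 0, 0, 0.562],
    [0, 0, -1.24, 0.0085, 0, 0, 0.562],
    [0, 0, -1.14, 0.0085, 0, 0, 0.562],
    [0, 0, -1.05, 0.0085, 0, 0, 0.562]
  ]
}}

```text
time: 8.25
tool_pos: [0.5207, -0.1488, 0.0188]
tcp_rot: [2.209, 2.233, 0.0]
wrist_force: [0.6, -1.1, 0.1]
width: 0.563
grip_force: 1.3
```

Emit:
{"method": "drive_tool", "body": {
  "rows": [
    [0, 0, -0.95, 0.0085, 0, 0, 0.56],
    [0, 0, -0.85, 0.0085, 0, 0, 0.56],
    [0, 0, -0.75, 0.0085, 0, 0, 0.56],
    [0, 0, -0.66, 0.0085, 0, 0, 0.56],
    [0, 0, -0.56, 0.0085, 0, 0, 0.56],
    [0, 0, -0.47, 0.0085, 0, 0, 0.56],
    [0, 0, -0.37, 0.0085, 0, 0, 0.56],
    [0, 0, -0.28, 0.0085, 0, 0, 0.56]
  ]
}}

```text
time: 8.92
tool_pos: [0.5167, -0.0812, 0.0188]
tcp_rot: [2.114, 2.324, 0.0]
wrist_force: [-0.3, -0.6, -0.6]
width: 0.555
grip_force: 3.7
```

```bash
python3 - <<'E'
from h import *
s=status.read_state();print(s["time"],s["tool_pos"],s["wrist_force"],s["grip_force"])
p=read_camera("side");save(p,"s5.png",(290,170,390,250),4)
q=read_camera("wrist");save(q,"w5.png",(200,150,440,400),1.28)
a=cv2.imread("pics/s5.png");b=cv2.imread("pics/w5.png");cv2.imwrite("pics/c5.png",np.hstack([a[:320],b[:320]]))
E
```

```text
8.9167 [ 0.51666271 -0.08124546  0.01876151] [-0.31508914 -0.58021651 -0.55040766] 3.7248392030596733
```

View pics/c5.png

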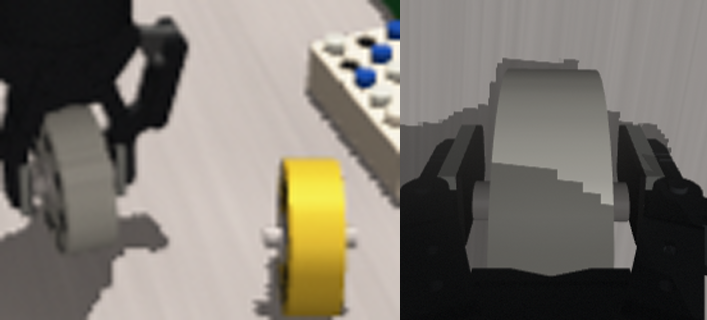

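The wheel is upright and rolling square in the pinch, clear of the purple and yellow wheels. Continuing.

Emit:
{"method": "drive_tool", "body": {
  "rows": [
    [0, 0, -0.19, 0.0085, 0, 0, 0.56],
    [0, 0, -0.09, 0.0085, 0, 0, 0.56],
    [0, 0, 0, 0.0085, 0, 0, 0.56],
    [0, 0, 0.09, 0.0085, 0, 0, 0.56],
    [0, 0, 0.19, 0.0085, 0, 0, 0.56],
    [0, 0, 0.28, 0.0085, 0, 0, 0.56],
    [0, 0, 0.37, 0.0085, 0, 0, 0.56],
    [0, 0, 0.47, 0.005, 0, 0, 0.56]
  ]
}}

```text
time: 9.68
tool_pos: [0.5106, -0.0166, 0.0188]
tcp_rot: [-2.138, -2.302, -0.0]
wrist_force: [1.4, -0.0, -1.2]
width: 0.561
grip_force: 3.6
```

```bash
python3 - <<'E'
from h import *
p=read_camera("scene");save(p,"s6.png",(255,130,385,230),4)
s=status.read_state();print(s["time"],s["tool_pos"],s["wrist_force"],s["grip_force"])
q=read_camera("wrist");save(q,"w6.png",(120,0,560,400),.9)
a=cv2.imread("pics/s6.png");b=cv2.imread("pics/w6.png");cv2.imwrite("pics/c6.png",np.hstack([cv2.resize(a,(468,360)),cv2.resize(b,(330,360))]))
np.savez("w6.npz",M=wfc(q),K=q["intrinsics"])
E
```

```text
9.7333 [ 0.5106265  -0.01618349  0.0188015 ] [ 0.3778873   1.41527529 -1.01656078] 3.592984154820442
```

View pics/c6.png

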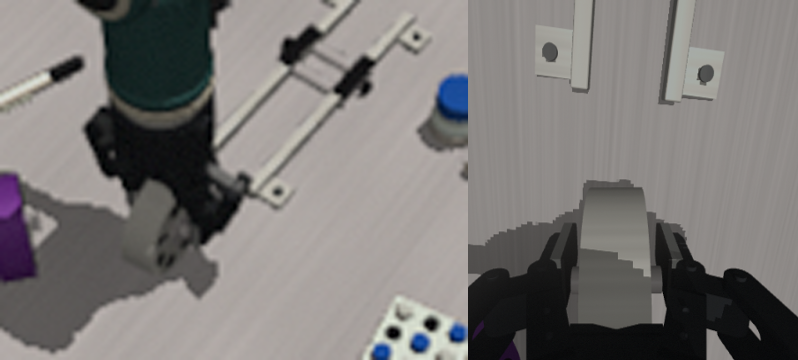

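The wheel is upright with the rack entrance ahead. Rail ends are at about (280,100) and (387,113) in the full wrist frame. I'll measure the rail edges numerically.

```bash
python3 - <<'E'
from h import *
q=read_camera("wrist");g=cv2.cvtColor(q["color"],cv2.COLOR_RGB2GRAY).astype(int)
for v in (20,60,90):
    r=g[v-2:v+3].mean(0);e=np.diff(r);print(v,[(u,int(e[u])) for u in range(230,440) if abs(e[u])>9])
for v in(20,90):print(v,g[v,250:300].tolist(),g[v,365:415].tolist())
for u,v in((280,20),(280,90),(387,20),(387,90)):print(u,v,onz(q,(u,v),.012).round(4))
s=status.read_state();print(s["tool_pos"])
E
```

```text
20 [(259, -12), (260, 9), (261, 16), (283, -19), (284, -44), (285, -23), (287, 40), (288, 23), (386, -51), (391, -14), (395, 31), (396, 40), (397, 22), (419, -18)]
60 [(238, 45), (239, 41), (257, -32), (258, 12), (259, 19), (280, -19), (281, -43), (282, -26), (283, 10), (284, 42), (285, 19), (380, -47), (384, -10), (385, -10), (389, 45), (390, 30), (391, 18), (412, -12), (413, 21)]
90 [(254, -32), (256, 35), (257, 19), (277, -10), (278, -18), (279, -54), (280, -11), (281, 13), (282, 54), (376, -50), (380, -15), (384, 31), (385, 43), (386, 20), (406, -13), (408, 24), (428, -37), (429, -34), (437, 37)]
20 [142, 142, 143, 143, 143, 141, 141, 141, 142, 140, 124, 138, 154, 162, 162, 163, 164, 164, 164, 165, 164, 165, 164, 164, 164, 164, 164, 163, 163, 163, 163, 163, 163, 157, 136, 91, 72, 77, 121, 140, 140, 140, 139, 140, 140, 140, 140, 140, 141, 143] [141, 140, 140, 142, 143, 142, 140, 139, 141, 141, 141, 140, 139, 140, 141, 141, 140, 140, 138, 139, 139, 137, 84, 85, 84, 84, 77, 60, 61, 62, 65, 96, 137, 160, 168, 168, 168, 168, 168, 168, 167, 167, 167, 166, 165, 165, 164, 164, 163, 162]
90 [141, 141, 141, 141, 138, 88, 94, 139, 158, 165, 165, 165, 165, 164, 165, 165, 165, 165, 165, 164, 165, 165, 165, 164, 164, 164, 165, 164, 153, 136, 81, 68, 81, 141, 141, 140, 140, 140, 140, 141, 140, 139, 139, 141, 142, 143, 144, 144, 143, 142] [142, 142, 143, 143, 143, 143, 142, 141, 140, 139, 139, 137, 86, 87, 87, 81, 65, 66, 66, 69, 103, 145, 167, 168, 168, 169, 169, 168, 168, 168, 168, 168, 167, 167, 166, 166, 165, 164, 164, 163, 163, 163, 147, 129, 167, 168, 168, 168, 168, 169]
280 20 [0.4891 0.0854 0.012 ]
280 90 [0.4903 0.0589 0.012 ]
387 20 [0.5316 0.0886 0.012 ]
387 90 [0.5352 0.0624 0.012 ]
[ 0.51065582 -0.01729962  0.01883508]
```

```bash
python3 -c "
from h import *
path([.512,.055],88.3,12,.56)"
```

```text
yaw0 4.312608378460118 p0 [ 0.51065582 -0.01729962]
[[0,0,0.66,0.0024,0.0,0,0.56],[0,0,1.22,0.0048,0.0001,0,0.56],[0,0,1.6,0.0072,0.0001,0,0.56],[0,0,1.31,0.0072,0.0001,0,0.56],[0,0,1.03,0.0072,0.0001,0,0.56],[0,0,0.74,0.0072,0.0,0,0.56],[0,0,0.46,0.0072,0.0,0,0.56],[0,0,0.17,0.0072,0.0,0,0.56]]
[[0,0,-0.11,0.0072,-0.0,0,0.56],[0,0,-0.39,0.0072,-0.0,0,0.56],[0,0,-0.42,0.0048,-0.0,0,0.56],[0,0,-0.26,0.0024,-0.0,0,0.56]]
```

Emit:
{"method": "drive_tool", "body": {
  "rows": [
    [0, 0, 0.66, 0.0024, 0, 0, 0.56],
    [0, 0, 1.22, 0.0048, 0.0001, 0, 0.56],
    [0, 0, 1.6, 0.0072, 0.0001, 0, 0.56],
    [0, 0, 1.31, 0.0072, 0.0001, 0, 0.56],
    [0, 0, 1.03, 0.0072, 0.0001, 0, 0.56],
    [0, 0, 0.74, 0.0072, 0, 0, 0.56],
    [0, 0, 0.46, 0.0072, 0, 0, 0.56],
    [0, 0, 0.17, 0.0072, 0, 0, 0.56]
  ]
}}

```text
time: 10.5
tool_pos: [0.511, 0.0326, 0.0187]
tcp_rot: [-2.279, -2.163, 0.001]
wrist_force: [0.9, -0.7, -2.5]
width: 0.562
grip_force: 3.7
```

Emit:
{"method": "drive_tool", "body": {
  "rows": [
    [0, 0, -0.11, 0.0072, 0, 0, 0.56],
    [0, 0, -0.39, 0.0072, 0, 0, 0.56],
    [0, 0, -0.42, 0.0048, 0, 0, 0.56],
    [0, 0, -0.26, 0.0024, 0, 0, 0.56],
    [0, 0, 0, 0, 0, 0, 0.56]
  ]
}}

```text
time: 10.92
tool_pos: [0.5114, 0.0547, 0.0185]
tcp_rot: [-2.253, -2.188, 0.001]
wrist_force: [-1.3, 0.4, -0.6]
width: 0.559
grip_force: 3.1
```

```bash
python3 - <<'E'
from h import *
s=status.read_state();print(s["time"],s["tool_pos"],s["wrist_force"],s["grip_force"])
q=read_camera("wrist");save(q,"w7.png");g=cv2.cvtColor(q["color"],cv2.COLOR_RGB2GRAY).astype(int)
for y in np.arange(.13,.27,.02):print(round(y,2),proj(q,[.516,y,.007]).round(1))
u=int(proj(q,[.515,.19,.007])[0]);c=g[:,u-8:u+9].mean(1);print(u,c[:190].astype(int).tolist())
for v in(60,100,150):
    e=np.diff(g[v-2:v+3].mean(0));print(v,[(k,int(e[k])) for k in range(230,440) if abs(e[k])>12])
plan([.512,.055,.0188],-1.7,1)
E
```

```text
10.9167 [0.5114252  0.05467684 0.01849573] [-1.3447498   0.38793437 -0.56578396] 3.0839471518993378
0.13 [320.1  95.1]
0.15 [318.9  45. ]
0.17 [317.5  -9.2]
0.19 [316.1 -68.3]
0.21 [ 314.4 -132.6]
0.23 [ 312.7 -203.2]
0.25 [ 310.8 -280.8]
0.27 [ 308.6 -366.6]
313 [138, 138, 138, 138, 138, 138, 138, 138, 138, 138, 138, 138, 139, 139, 139, 139, 139, 139, 139, 138, 139, 139, 139, 139, 139, 139, 139, 139, 139, 139, 139, 139, 139, 139, 139, 139, 139, 139, 139, 139, 139, 139, 139, 139, 139, 139, 139, 139, 139, 140, 139, 139, 140, 140, 139, 140, 140, 140, 139, 139, 139, 140, 139, 139, 140, 140, 140, 140, 140, 140, 140, 140, 140, 139, 140, 140, 140, 140, 140, 140, 140, 140, 140, 140, 140, 140, 140, 140, 140, 140, 140, 140, 140, 140, 140, 140, 140, 140, 140, 140, 140, 140, 140, 140, 140, 140, 140, 140, 140, 140, 140, 140, 140, 140, 140, 140, 140, 140, 141, 140, 141, 140, 140, 141, 141, 141, 141, 141, 141, 141, 141, 141, 141, 141, 141, 141, 141, 141, 141, 141, 141, 141, 141, 141, 141, 141, 141, 141, 141, 141, 141, 141, 141, 141, 141, 141, 141, 141, 141, 141, 141, 141, 141, 141, 141, 141, 141, 141, 141, 141, 141, 141, 141, 141, 141, 141, 141, 141, 141, 141, 141, 141, 141, 141, 140, 141, 141, 140, 140, 141]
60 [(239, -27), (240, 24), (241, 15), (263, -51), (267, 57), (361, -50), (367, -14), (370, 28), (371, 36), (372, 16), (394, -16), (395, 17)]
100 [(241, -23), (242, 18), (243, 16), (263, -12), (264, -25), (265, -37), (268, 37), (269, 23), (360, -50), (365, -21), (368, 19), (369, 46), (370, 15), (391, -18), (392, 18)]
150 [(244, -22), (245, 23), (246, 14), (265, -12), (266, -34), (267, -26), (270, 56), (358, -45), (363, -16), (366, 41), (367, 27), (368, 16), (387, -12), (388, -19), (389, 21)]
yaw now -1.7 dyaw 0.0 tool_z [-0.001 -0.    -1.   ]
[[0,0,-0.0,0.0006,0.0005,-0.0003,1.0]]
```

Emit:
{"method": "drive_tool", "body": {
  "rows": [
    [0, 0, 0, 0.004, 0, 0, 0.562],
    [0, 0, 0, 0.008, 0, 0, 0.562],
    [0, 0, 0, 0.01, 0.0001, 0, 0.562],
    [0, 0, 0, 0.01, 0.0001, 0, 0.562],
    [0, 0, 0, 0.01, 0.0001, 0, 0.562],
    [0, 0, 0, 0.01, 0.0001, 0, 0.562],
    [0, 0, 0, 0.01, 0, 0, 0.562],
    [0, 0, 0, 0.007, 0, 0, 0.562]
  ]
}}

```text
time: 11.63
tool_pos: [0.5153, 0.1247, 0.0191]
tcp_rot: [2.254, 2.188, 0.002]
wrist_force: [1.6, -0.2, -0.9]
width: 0.559
grip_force: 0.6
```

Emit:
{"method": "drive_tool", "body": {
  "rows": [
    [0, 0, 0, 0.004, 0, 0, 0.562],
    [0, 0, 0, 0, 0, 0, 0.562],
    [0, 0, 0, 0, 0, 0, 0.562]
  ]
}}

```text
time: 11.88
tool_pos: [0.5153, 0.1273, 0.0191]
tcp_rot: [2.254, 2.188, 0.001]
wrist_force: [1.5, -0.6, 0.8]
width: 0.563
grip_force: 1.0
```

```bash
python3 - <<'E'
from h import *
s=status.read_state();print(s["time"],s["tool_pos"],s["wrist_force"],s["grip_force"])
q=read_camera("wrist");save(q,"w8.png");g=cv2.cvtColor(q["color"],cv2.COLOR_RGB2GRAY).astype(int)
for y in np.arange(.17,.25,.005):print(round(y,3),proj(q,[.516,y,.007]).round(1)[1],end=' ')
c=g[:,302:330].mean(1);e=np.diff(c);print([(k,int(c[k]),int(e[k])) for k in range(250) if abs(e[k])>5])
for v in(100,150):
    e=np.diff(g[v-2:v+3].mean(0));print(v,[(k,int(e[k])) for k in range(230,440) if abs(e[k])>12])
E
```

```text
11.8833 [0.51527204 0.12734752 0.0190775 ] [ 1.47831042 -0.59458929  0.79319042] 1.0396904071694735
0.17 169.1 0.175 158.4 0.18 147.4 0.185 136.3 0.19 125.0 0.195 113.5 0.2 101.7 0.205 89.7 0.21 77.5 0.215 65.1 0.22 52.4 0.225 39.4 0.23 26.2 0.235 12.7 0.24 -1.1 0.245 -15.2 [(39, 149, -20), (41, 127, 7), (42, 134, 5), (56, 172, -7), (57, 164, -8), (58, 156, -6), (68, 113, -6), (69, 107, -6), (70, 100, -8), (71, 92, -10), (72, 81, -10), (73, 70, 31), (74, 102, 39), (75, 141, 7), (110, 149, -26), (111, 122, -7), (112, 115, 8), (113, 124, 8), (114, 132, 5), (121, 156, 6), (122, 163, 7), (123, 170, 6), (127, 168, -5), (128, 162, -6), (129, 156, -6), (136, 126, -5), (137, 120, -6), (138, 114, -8), (139, 105, -12), (141, 89, 49), (142, 139, 10), (209, 145, -34), (210, 111, -17), (216, 91, -10), (217, 81, -5)]
100 [(262, 19), (265, 36), (266, 34), (355, -45), (362, -22), (365, -22), (419, 28), (420, 64), (421, 13)]
150 [(230, -30), (235, -31), (242, 19), (243, 14), (264, -27), (267, 42), (268, 25), (354, -53), (360, -18), (363, 12), (396, 18), (397, 39)]
```

Emit:
{"method": "drive_tool", "body": {
  "rows": [
    [0, 0, 0, 0.004, 0, 0, 0.559],
    [0, 0, 0, 0.007, 0, 0, 0.558],
    [0, 0, 0, 0.008, -0.0003, 0, 0.558],
    [0, 0, 0, 0.007, -0.0003, 0, 0.558],
    [0, 0, 0, 0.006, 0, 0, 0.558],
    [0, 0, 0, 0, 0, 0, 0.558],
    [0, 0, 0, 0, 0, 0, 0.558]
  ]
}}

```text
time: 12.52
tool_pos: [0.5144, 0.1595, 0.0184]
tcp_rot: [-2.253, -2.188, 0.002]
wrist_force: [0.1, -0.8, -1.2]
width: 0.561
grip_force: 2.1
```

Emit:
{"method": "drive_tool", "body": {
  "rows": [
    [0, 0, 0, 0.004, 0, 0, 0.555],
    [0, 0, 0, 0.003, 0, -0.001, 0.553],
    [0, 0, 0, 0.003, 0, -0.0014, 0.553],
    [0, 0, 0, 0.003, 0, -0.0013, 0.553],
    [0, 0, 0, 0.003, 0, -0.001, 0.553],
    [0, 0, 0, 0.003, 0, -0.0008, 0.553]
  ]
}}

```text
time: 13.02
tool_pos: [0.5157, 0.1783, 0.0244]
tcp_rot: [2.255, 2.187, -0.0]
wrist_force: [0.2, -0.7, -3.7]
width: 0.554
grip_force: 2.5
```

Emit:
{"method": "drive_tool", "body": {
  "rows": [
    [0, 0, 0, 0.003, 0, -0.0003, 0.553],
    [0, 0, 0, 0.003, 0, 0, 0.553],
    [0, 0, 0, 0.003, 0, 0, 0.553],
    [0, 0, 0, 0.003, 0, 0, 0.553],
    [0, 0, 0, 0.003, 0, 0, 0.553],
    [0, 0, 0, 0.003, 0, 0.0005, 0.553],
    [0, 0, 0, 0.003, 0, 0.0005, 0.553]
  ]
}}

```text
time: 13.6
tool_pos: [0.5164, 0.1994, 0.0237]
tcp_rot: [2.255, 2.187, 0.0]
wrist_force: [-0.5, -0.2, -0.4]
width: 0.551
grip_force: 0.0
```

```bash
python3 - <<'E'
from h import *
s=status.read_state();print(s["tool_pos"],s["wrist_force"],s["grip_force"],s["width"])
q=read_camera("wrist");d=read_camera("side");c=read_camera("scene")
for n,p in(("wrist",q),("side",d),("scene",c)):
    print(n,[(round(float(r["score"]),2),np.round(r["bbox"]).tolist()) for r in masks_of(p,"wheel")])
    print(n,"expect centre",proj(p,[.516,.2045,.0466]).round(1),"tcp",proj(p,s["tool_pos"]).round(1))
f=lambda p,b,w,h:cv2.resize(p["color"][b[1]:b[3],b[0]:b[2],::-1],(w,h),interpolation=cv2.INTER_CUBIC)
top=np.hstack([f(d,(250,130,350,205),400,300),f(c,(295,110,395,185),400,300)])
old=cv2.imread("pics/w7.png")[150:400,160:500]
cv2.imwrite("pics/c9.png",np.vstack([top,np.hstack([f(q,(160,150,500,400),400,294),cv2.resize(old,(400,294))])]))
E
```

```text
[0.51644677 0.19940488 0.02367042] [-0.5000825  -0.16061989 -0.38651879] 0.0 0.5508058959333854
wrist [(0.67, [266.0, 271.0, 376.0, 368.0])]
wrist expect centre [313.3 279.5] tcp [315.3 264.4]
side [(0.89, [356.0, 210.0, 381.0, 252.0]), (0.82, [281.0, 148.0, 301.0, 176.0]), (0.73, [277.0, 298.0, 318.0, 355.0])]
side expect centre [288.8 151.6] tcp [289.7 159.5]
scene [(0.8, [250.0, 179.0, 265.0, 211.0]), (0.73, [184.0, 257.0, 209.0, 292.0]), (0.71, [292.0, 238.0, 322.0, 266.0]), (0.57, [328.0, 136.0, 353.0, 163.0])]
scene expect centre [346.5 139. ] tcp [345.4 144.9]
```

View pics/c9.png

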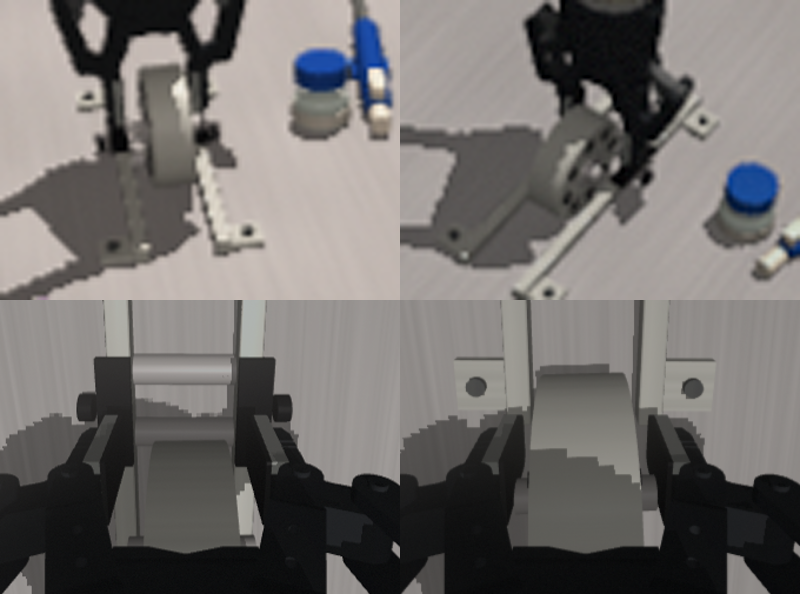

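Bottom-left (now) against bottom-right (earlier): the fingers slid forward over the stubs. The wheel stayed upright on the bench, resting before the first rod between the rails (first rod at row ~430 of the mosaic). Instead of squeezing harder, I'll open, go back, close partly behind the stubs (less than 48 mm) and push both stubs from behind at axle height, so the wheel rolls freely.

Emit:
{"method": "drive_tool", "body": {
  "rows": [
    [0, 0, 0, 0.002, 0, 0, 0.6],
    [0, 0, 0, 0, 0, 0, 0.7],
    [0, 0, 0, 0, 0, 0, 0.78],
    [0, 0, 0, 0, 0, 0, 0.78],
    [0, 0, 0, -0.005, 0, 0, 0.78],
    [0, 0, 0, -0.015, 0, 0, 0.78],
    [0, 0, 0, -0.02, 0, 0, 0.78],
    [0, 0, 0, -0.015, 0, 0, 0.78]
  ]
}}

```text
time: 14.57
tool_pos: [0.5144, 0.1449, 0.0235]
tcp_rot: [2.254, 2.188, -0.001]
wrist_force: [-0.1, 1.2, 1.1]
width: 0.779
grip_force: 0.0
```

Emit:
{"method": "drive_tool", "body": {
  "rows": [
    [0, 0, 0, -0.01, 0, 0, 0.78],
    [0, 0, 0, 0, 0, 0, 0.78],
    [0, 0, 0, 0, 0, 0, 0.78]
  ]
}}

```text
time: 14.82
tool_pos: [0.5145, 0.1357, 0.0236]
tcp_rot: [-2.257, -2.185, -0.001]
wrist_force: [-0.5, -0.0, -0.7]
width: 0.782
grip_force: 0.0
```

```bash
cat > loc.py <<'E'
from h import *
s=status.read_state();print(s["time"],s["tool_pos"],s["wrist_force"].round(1),s["width"])
q=read_camera("wrist");save(q,"wx.png");d=read_camera("side");c=read_camera("scene")
from scipy.optimize import least_squares
a=np.linspace(0,2*np.pi,60);obs=[]
for p,near in((d,[.516,.18,.045]),(c,[.516,.18,.045])):
    e=proj(p,near);m=[r for r in masks_of(p,"wheel") if np.hypot(*(np.array(r["bbox"]).reshape(2,2).mean(0)-e))<25]
    if m: obs.append((p,np.array(m[0]["bbox"],float)));print(m[0]["bbox"],m[0]["score"])
def box(p,X):
    h=np.radians(88.3);f=np.array([np.cos(h),np.sin(h),0]);n=np.array([f[1],-f[0],0]);U=[]
    for k in(-.014,.014):
        for t in a: U.append(proj(p,X+k*n+.042*(np.cos(t)*f+np.sin(t)*np.array([0,0,1]))))
    U=np.array(U);return np.r_[U.min(0),U.max(0)]
for z in(.042,.0466):
  for y in(.145,.155,.165,.175,.185,.195,.205,.215):print(z,y,[box(p,np.array([.5158+.03*(y-.18),y,z])).round(0).tolist() for p,_ in obs])
g=cv2.cvtColor(q["color"],cv2.COLOR_RGB2GRAY).astype(int)
print("wrist wheel",[(r["score"],r["bbox"]) for r in masks_of(q,"wheel")])
E
python3 loc.py
```

```text
14.8167 [0.51448548 0.13567309 0.02365   ] [-0.5 -0.  -0.7] 0.7815459026040231
[278.9, 151.8, 299.2, 174.3] 0.88
[327.9, 143.5, 343.5, 163.9] 0.52
0.042 0.145 [[285.0, 147.0, 299.0, 179.0], [323.0, 138.0, 347.0, 167.0]]
0.042 0.155 [[284.0, 146.0, 298.0, 177.0], [325.0, 135.0, 349.0, 164.0]]
0.042 0.165 [[284.0, 144.0, 298.0, 175.0], [327.0, 133.0, 351.0, 162.0]]
0.042 0.175 [[283.0, 142.0, 297.0, 173.0], [329.0, 131.0, 353.0, 160.0]]
0.042 0.185 [[283.0, 141.0, 297.0, 172.0], [331.0, 129.0, 354.0, 158.0]]
0.042 0.195 [[283.0, 139.0, 296.0, 170.0], [333.0, 127.0, 356.0, 156.0]]
0.042 0.205 [[282.0, 138.0, 296.0, 168.0], [335.0, 126.0, 358.0, 154.0]]
0.042 0.215 [[282.0, 136.0, 295.0, 166.0], [337.0, 124.0, 360.0, 152.0]]
0.0466 0.145 [[284.0, 146.0, 299.0, 178.0], [323.0, 137.0, 347.0, 166.0]]
0.0466 0.155 [[284.0, 144.0, 298.0, 176.0], [325.0, 134.0, 349.0, 164.0]]
0.0466 0.165 [[284.0, 143.0, 298.0, 174.0], [327.0, 132.0, 351.0, 161.0]]
0.0466 0.175 [[283.0, 141.0, 297.0, 172.0], [329.0, 130.0, 353.0, 159.0]]
0.0466 0.185 [[283.0, 139.0, 297.0, 170.0], [331.0, 128.0, 355.0, 157.0]]
0.0466 0.195 [[283.0, 138.0, 296.0, 168.0], [333.0, 126.0, 356.0, 155.0]]
0.0466 0.205 [[282.0, 136.0, 296.0, 167.0], [335.0, 124.0, 358.0, 153.0]]
0.0466 0.215 [[282.0, 135.0, 295.0, 165.0], [337.0, 123.0, 360.0, 151.0]]
wrist wheel [(0.83, [259.1, 122.8, 387.1, 352.3])]
```

Emit:
{"method": "drive_tool", "body": {
  "rows": [
    [0, 0, 0, -0.002, 0.002, 0, 0.65],
    [0, 0, 0, 0, 0, 0, 0.5],
    [0, 0, 0, 0, 0, 0, 0.46],
    [0, 0, 0, 0, 0, 0, 0.46],
    [0, 0, 0, 0.003, 0, 0, 0.46],
    [0, 0, 0, 0.003, 0, 0, 0.46],
    [0, 0, 0, 0.002, 0, 0, 0.46]
  ]
}}

```text
time: 15.7
tool_pos: [0.5166, 0.1423, 0.0236]
tcp_rot: [-2.255, -2.187, 0.0]
wrist_force: [-0.1, 0.0, 0.6]
width: 0.461
grip_force: 0.0
```

```bash
python3 - <<'E'
from h import *
s=status.read_state();print(s["time"],s["tool_pos"],s["wrist_force"].round(1),s["width"],s["grip_force"])
q=read_camera("wrist");save(q,"wy.png");g=cv2.cvtColor(q["color"],cv2.COLOR_RGB2GRAY).astype(int)
r=masks_of(q,"wheel")[0];print(r["bbox"])
for v in range(170,340,20):
    m=np.nonzero(r["mask"][v])[0];e=np.diff(g[v-1:v+2].mean(0));print(v,(m.min(),m.max()) if len(m) else None,[(k,int(e[k])) for k in range(220,420) if abs(e[k])>18])
E
```

```text
15.7 [0.51657537 0.14230176 0.02357138] [-0.1  0.   0.6] 0.4613818288068129 0.0
[253.1, 139.0, 381.5, 363.0]
170 (np.int64(272), np.int64(363)) [(232, -95), (264, 20), (268, 19), (271, 22), (363, -73), (391, 74)]
190 (np.int64(270), np.int64(366)) [(244, -19), (245, 23), (265, -59), (268, 34), (269, 29), (365, 21)]
210 (np.int64(269), np.int64(367)) [(245, -30), (246, 29), (266, -53), (267, 19), (268, 56)]
230 (np.int64(263), np.int64(379)) [(246, -21), (247, 19), (257, -19), (258, -48), (267, 65), (368, -38), (378, 27), (379, 19)]
250 (np.int64(256), np.int64(381)) [(224, 50), (235, -23), (239, -24), (255, 38), (381, -49), (396, 45)]
270 (np.int64(268), np.int64(369)) [(234, -21), (235, -20), (266, 28), (267, 98), (368, -39), (369, -95), (373, 27), (386, -24), (399, 24), (400, 19), (409, 49)]
290 (np.int64(269), np.int64(369)) [(250, 20), (256, -41), (267, 43), (268, 45), (310, 31), (317, 20), (368, -60), (369, -70), (378, 44), (384, -23), (414, 22), (415, 29), (416, 24)]
310 (np.int64(270), np.int64(368)) [(268, 24), (269, 38), (359, 55), (368, -132)]
330 (np.int64(272), np.int64(367)) [(265, 48), (366, 24), (367, 43), (368, -40), (369, -105)]
```

Emit:
{"method": "drive_tool", "body": {
  "rows": [
    [0, 0, 0, 0.003, 0, 0, 0.46],
    [0, 0, 0, 0.002, 0, 0, 0.46],
    [0, 0, 0, 0.002, 0, 0, 0.46],
    [0, 0, 0, 0.002, 0, 0, 0.46],
    [0, 0, 0, 0.002, 0, 0, 0.46]
  ]
}}

```text
time: 16.22
tool_pos: [0.5174, 0.1523, 0.0242]
tcp_rot: [2.253, 2.187, -0.001]
wrist_force: [-0.2, -4.9, 3.0]
width: 0.46
grip_force: 2.1
```

Emit:
{"method": "drive_tool", "body": {
  "rows": [
    [0, 0, 0, 0.002, 0, 0, 0.46],
    [0, 0, 0, 0.002, 0, 0, 0.46],
    [0, 0, 0, 0.002, 0, 0, 0.46],
    [0, 0, 0, 0.002, 0, 0, 0.46]
  ]
}}

```text
time: 16.55
tool_pos: [0.5172, 0.1614, 0.0235]
tcp_rot: [-2.255, -2.187, -0.0]
wrist_force: [-0.3, -1.6, 0.9]
width: 0.461
grip_force: 0.7
```

Emit:
{"method": "drive_tool", "body": {
  "rows": [
    [0, 0, 0, 0.002, 0, 0, 0.46],
    [0, 0, 0, 0.002, 0, 0, 0.46],
    [0, 0, 0, 0.0015, 0, 0, 0.46],
    [0, 0, 0, 0.0015, 0, 0, 0.46]
  ]
}}

```text
time: 16.88
tool_pos: [0.5172, 0.1684, 0.0234]
tcp_rot: [-2.255, -2.187, 0.0]
wrist_force: [0.3, -0.0, 0.1]
width: 0.46
grip_force: 0.2
```

Emit:
{"method": "drive_tool", "body": {
  "rows": [
    [0, 0, 0, 0.001, 0, 0, 0.46],
    [0, 0, 0, 0, 0, 0, 0.46]
  ]
}}

```text
time: 17.05
tool_pos: [0.5173, 0.1693, 0.0234]
tcp_rot: [-2.255, -2.187, 0.0]
wrist_force: [-0.7, 0.6, -0.4]
width: 0.462
grip_force: 0.0
```

```bash
cat > m.py <<'E'
from h import *
s=status.read_state();print(s["time"],s["tool_pos"],s["wrist_force"].round(1),s["width"],s["grip_force"])
q=read_camera("wrist");save(q,"wz.png");d=read_camera("side");c=read_camera("scene")
print([(round(r["score"],2),r["bbox"]) for r in masks_of(q,"wheel")])
for p in(d,c):
    e=proj(p,[.517,.2,.045]);print([(round(r["score"],2),r["bbox"]) for r in masks_of(p,"wheel") if np.hypot(*(np.array(r["bbox"]).reshape(2,2).mean(0)-e))<25])
for X in([.517,.1895,.049],[.517,.2045,.0466],[.517,.2345,.049]):print("stub exp",[proj(q,np.array(X)+[k,0,0]).round(0).tolist() for k in(-.024,.024)])
E
python3 m.py
```

```text
17.05 [0.51726535 0.16933914 0.02343431] [-0.7  0.6 -0.4] 0.46209734354909665 0.0
[(0.87, [252.2, 140.1, 386.3, 365.8])]
[(0.84, [281.1, 143.0, 296.8, 167.9])]
[(0.7, [335.4, 137.4, 346.6, 157.2])]
stub exp [[248.0, 248.0], [376.0, 245.0]]
stub exp [[246.0, 209.0], [375.0, 205.0]]
stub exp [[237.0, 126.0], [378.0, 122.0]]
```

```bash
python3 - <<'E'
from h import *
s=status.read_state();q=read_camera("wrist");r=masks_of(q,"wheel")[0]
for v in range(150,300,8):
    m=np.nonzero(r["mask"][v])[0];print(v,m.min() if len(m) else 0,m.max() if len(m) else 0,end=' | ')
print()
for y,z in((.17,.045),(.18,.048),(.1895,.049),(.197,.0483),(.2045,.0466)):print(y,proj(q,[.517,y,z]).round(0),proj(q,[.517,y,z+.042]).round(0))
def box(p,X):
    h=np.radians(88.3);f=np.array([np.cos(h),np.sin(h),0]);n=np.array([f[1],-f[0],0])
    U=np.array([proj(p,X+k*n+.042*(np.cos(t)*f+np.sin(t)*np.array([0,0,1]))) for k in(-.014,.014) for t in np.linspace(0,6.28,90)]);return np.r_[U.min(0),U.max(0)].round(0)
for y,z in((.18,.048),(.1895,.049),(.197,.0483),(.2045,.0466),(.22,.049)):print(y,box(q,np.array([.517,y,z])))
E
```

```text
150 275 363 | 158 273 365 | 166 272 366 | 174 271 367 | 182 270 368 | 190 269 369 | 198 268 370 | 206 267 371 | 214 267 371 | 222 266 372 | 230 266 372 | 238 255 381 | 246 253 384 | 254 253 384 | 262 253 384 | 270 265 373 | 278 265 373 | 286 265 373 | 294 265 373 | 
0.17 [313. 287.] [312. 365.]
0.18 [312. 268.] [310. 342.]
0.1895 [312. 247.] [309. 314.]
0.197 [311. 227.] [308. 287.]
0.2045 [310. 207.] [307. 256.]
0.18 [257. 159. 363. 393.]
0.1895 [253. 133. 364. 372.]
0.197 [251. 110. 364. 351.]
0.2045 [250.  87. 363. 328.]
0.22 [242.  33. 366. 290.]
```

The wrist view puts the wheel at y≈0.188, just about on top of the first rod. A few millimetres more.

Emit:
{"method": "drive_tool", "body": {
  "rows": [
    [0, 0, 0, 0.0015, 0, 0, 0.46],
    [0, 0, 0, 0.0015, 0, 0, 0.46],
    [0, 0, 0, 0.001, 0, 0, 0.46],
    [0, 0, 0, 0, 0, 0, 0.46],
    [0, 0, 0, 0, 0, 0, 0.46],
    [0, 0, 0, 0, 0, 0, 0.46]
  ]
}}

```text
time: 17.95
tool_pos: [0.5175, 0.173, 0.0236]
tcp_rot: [2.255, 2.187, -0.0]
wrist_force: [-0.5, 0.3, -0.1]
width: 0.463
grip_force: 0.0
```

```bash
python3 m.py
```

```text
17.95 [0.51753456 0.17302468 0.02357529] [-0.5  0.3 -0.1] 0.46349581510019244 0.0
[(0.56, [247.3, 80.7, 388.7, 326.1])]
[(0.59, [280.4, 144.4, 295.8, 162.8])]
[(0.7, [339.8, 128.9, 357.7, 152.5]), (0.36, [303.5, 135.1, 375.4, 189.9])]
stub exp [[248.0, 258.0], [375.0, 255.0]]
stub exp [[246.0, 219.0], [374.0, 215.0]]
stub exp [[237.0, 138.0], [377.0, 134.0]]
```

The wheel dropped forward into the saddle (wrist bbox bottom at row 326, y≈0.207). I'll back off and rise.

Emit:
{"method": "drive_tool", "body": {
  "rows": [
    [0, 0, 0, -0.004, 0, 0, 0.5],
    [0, 0, 0, -0.006, 0, 0, 0.55],
    [0, 0, 0, 0, 0, -0.005, 0.6],
    [0, 0, 0, 0, 0, -0.015, 0.6],
    [0, 0, 0, 0, 0, -0.025, 0.6],
    [0, 0, 0, 0, 0, -0.025, 0.6],
    [0, 0, 0, 0, 0, -0.025, 0.6],
    [0, 0, 0, -0.02, 0, -0.025, 0.6]
  ]
}}

```text
time: 18.92
tool_pos: [0.5168, 0.1446, 0.1453]
tcp_rot: [-2.253, -2.189, -0.003]
wrist_force: [0.9, -0.6, 0.5]
width: 0.601
grip_force: 0.0
```

Emit:
{"method": "drive_tool", "body": {
  "rows": [
    [0, 0, 0, -0.03, 0, -0.02, 0.6],
    [0, 0, 0, -0.03, 0, 0, 0.6],
    [0, 0, 0, -0.03, 0, 0, 0.6],
    [0, 0, 0, 0, 0, 0, 0.6],
    [0, 0, 0, 0, 0, 0, 0.6]
  ]
}}

```text
time: 19.33
tool_pos: [0.5138, 0.0516, 0.1641]
tcp_rot: [2.259, 2.183, 0.001]
wrist_force: [0.5, 0.5, -0.4]
width: 0.602
grip_force: 0.0
```

```bash
python3 - <<'E'
from h import *
s=status.read_state();print(s["time"],s["tool_pos"],s["wrist_force"].round(1))
def box(p,X):
    h=np.radians(88.3);f=np.array([np.cos(h),np.sin(h),0]);n=np.array([f[1],-f[0],0])
    U=np.array([proj(p,X+k*n+.042*(np.cos(t)*f+np.sin(t)*np.array([0,0,1]))) for k in(-.014,.014) for t in np.linspace(0,6.28,90)]);return np.r_[U.min(0),U.max(0)].round(0).tolist()
from scipy.optimize import least_squares
O=[]
for n in("wrist","side","scene"):
    p=read_camera(n);save(p,"f_"+n+".png");e=proj(p,[.517,.205,.045])
    b=[r for r in masks_of(p,"wheel") if np.hypot(*(np.array(r["bbox"]).reshape(2,2).mean(0)-e))<40]
    for y,z in((.1645,.042),(.2045,.0466),(.2445,.042)):print(n,y,box(p,np.array([.517,y,z])))
    print(n,[(round(r["score"],2),r["bbox"]) for r in b])
    for X in ([.5168,.2195,.007],[.5158,.1895,.007]): print(proj(p,X).round(0),end='')
    print()
E
```

```text
19.3333 [0.51382288 0.05159113 0.16412632] [ 0.5  0.5 -0.4]
wrist 0.1645 [292.0, -24.0, 339.0, 107.0]
wrist 0.2045 [287.0, -104.0, 338.0, 49.0]
wrist 0.2445 [284.0, -185.0, 337.0, -11.0]
wrist []
[314. -24.][314.  19.]
side 0.1645 [284.0, 144.0, 299.0, 175.0]
side 0.2045 [282.0, 136.0, 296.0, 167.0]
side 0.2445 [281.0, 132.0, 294.0, 161.0]
side [(0.6, [279.6, 138.3, 298.1, 166.1])]
[289. 161.][290. 166.]
scene 0.1645 [328.0, 134.0, 351.0, 163.0]
scene 0.2045 [335.0, 125.0, 358.0, 153.0]
scene 0.2445 [342.0, 118.0, 365.0, 146.0]
scene [(0.55, [337.7, 124.8, 360.8, 155.0])]
[349. 144.][343. 150.]
```

Side and scene views both fit the saddle position (y≈0.205 at 46.6 mm), clearly apart from the positions before the first rod or past the second. I'll let it settle a moment, then hand in.

Emit:
{"method": "drive_tool", "body": {
  "rows": [
    [0, 0, 0, 0, 0, 0, 0.6],
    [0, 0, 0, 0, 0, 0, 0.6],
    [0, 0, 0, 0, 0, 0, 0.6],
    [0, 0, 0, 0, 0, 0, 0.6],
    [0, 0, 0, 0, 0, 0, 0.6],
    [0, 0, 0, 0, 0, 0, 0.6],
    [0, 0, 0, 0, 0, 0, 0.6],
    [0, 0, 0, 0, 0, 0, 0.6]
  ]
}}

```text
time: 20.3
tool_pos: [0.5139, 0.053, 0.1636]
tcp_rot: [-2.255, -2.187, 0.0]
wrist_force: [-1.1, -0.1, 0.0]
width: 0.599
grip_force: 0.0
```

```bash
python3 - <<'E'
from h import *
a=cv2.imread("pics/f_scene.png")[:,:,::-1].astype(int);b=read_camera("scene")["color"].astype(int)
print(np.abs(a-b)[110:170,325:375].max())
print(workorder.finish_job())
E
```

```text
39
the job is handed in; nothing more can be done
None
```

The wheel is standing by itself in the rack's saddle with the arm clear, and the job is handed in at about 20 s; no verdict came back, the half turn was judged from distance rolled rather than seen, and the last frame check before hand-in still showed a small image difference near the wheel that I did not look into.

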